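Seat the filter drawer and hold the optical flap at balance

TASK

Get the filter reader ready for its lens to be wiped: first push its open filter drawer fully home, until it clicks into its detent, with the flap still shut. Then take the flap on top by the middle of its grab bar, swing it up until it stands upright at its over-centre balance point, where it would fall neither shut nor over, and finish there still gripping the bar, with the flap at rest; never let the flap tip over to the far side, and do not disturb the things standing around.

Things in the scene. Friction and masses are not known exactly. Their poses are not given: they have to be found in the camera images.
- reader: Filter reader: fixed white instrument 150 deep (x) x 200 wide (y) x 70 mm high; yaw within 0.35 rad. Origin: centre of its underside on the worktop. Its front (drawer) faces its own -x; the flap's hinge is near its +y side. On top a grey optics block, 105 mm above the worktop, spans x -45..65, y -20..85 mm of this frame; the deck at y below -20 mm is free, 70 mm high.
- drawer (a joint): Opening of the filter drawer, m: 0 fully home, grows as it slides out along the reader's -x. Starts 0.035 to 0.065 open. Friction about 1 N. A spring detent has its crest at 0.004 open: about 3 to 5 N pushes the drawer over it, then the detent pulls it to 0 and keeps it there; just short of the crest the drawer is pushed back out.
- drawer_pull (a point): Middle of the drawer's pull: a steel bar 8 mm thick, 80 mm long along the reader's y, its centre 42 mm above the worktop and 20 mm in front of the drawer's front face (178 mm wide, 14 to 60 mm high). It moves with the drawer; home, it is at (-107, 0, 42) mm in the reader's frame. Axes as the reader's.
- flap_angle (a joint): Angle of the optical flap, rad: 0 shut (level on the optics block), grows as its free edge swings up over the hinge; 1.57 upright, its balance point (mass even about its plane); 2.5 fallen over. The hinge is almost frictionless: let go, it falls shut below the balance point and over beyond it. Plate: aluminium, 92 x 112 x 8 mm; 0.28 to 0.46 kg in all.
- flap: The optical flap, a plate with a round dark lens and a grab bar. Origin: the middle of its hinge axis, fixed at (10, 95, 112) mm in the reader's frame; the axis runs along the reader's x. Axes as the reader's when shut; the frame turns with the flap, whose plate and bar lie along its -y.
- grab_bar (a point): The flap's grab bar, round steel, 10 mm thick, parallel to the hinge on two arms 76 mm apart, 30 mm clear of the plate's edge. Origin: its middle, 155 mm from the hinge axis; axes as the reader's at 0, turning with the flap. Shut it is at (10, -60, 112) mm in the reader's frame, 42 mm over the deck; upright, at (10, 95, 267). It turns between the fingers, so the tool can keep pointing down.
- petri_dish: Bystander: petri dish, 92 mm across, 15 mm high, beside the reader at its -y side. Origin: centre of underside.
- agar_jar: Bystander: jar with black lid, 86 mm across, 88 mm high, beside the reader at its +y side. Origin: centre of underside.
- marker: Bystander: marker pen lying, 13 x 136 x 11 mm, in front of the reader to its -y side. Origin: centre of underside, long axis is its y.
- tip_box: Bystander: pipette tip box with clear lid, 97 x 130 x 107 mm, far left. Origin: centre of underside.
- pipette: Bystander: pipette lying, 61 x 251 x 30 mm, at the right. Origin: centre of underside, long axis is its y.
- bench_timer: Bystander: small white timer, 39 x 74 x 59 mm, at the right. Origin: centre of underside.

How it is judged:
By the outcome, as a careful person would: the job done as asked, in the order asked, and still so for the second after the job is handed in, while the arm keeps its last pose, push and grip.
It also fails if it takes over 53 s, if anything falls off the work surface, if the arm or the gripper's body presses on something with over 40 N, if the wrist force passes 120 N, or if a joint passes its speed limit or range.

ROBOT

A 6-joint arm with a two-finger parallel gripper is mounted at the origin on a cart in front of the work surface, level with it; the furniture and walls round the work are solid. World frame = base frame: x ahead of the robot, y to its left, z up, the work surface at z = 0. Lengths are in mm, angles in rad, forces in N, time in s.
With the tool pointing down it reaches from about 300 to 775 mm from the base axis. Payload 14.6 kg.
Tool frame: the origin (TCP) lies between the finger pads, 19 mm behind the fingertips; this is the grasp point; z points along the fingers, y is the line along which they close (so a half turn about z gives the same grasp; the last joint's range is limited). The gripper opens to 94 mm and grips with 3 to 60 N. Pads are 16 mm wide; open, the fingers measure 119 mm over their backs; the gripper's body (75 mm by 177 mm) begins 78 mm behind the grasp point.
Start: joints at [1.264, 0.3, 1.521, -0, 1.321, -0.067], TCP at [130.628, 534.253, 224.246] pointing down, gripper open.
Joint ranges: [-3.03, 3.03], [-0.79, 2.21], [0.23, 2.52], [-1.04, 4.18], [0, 3.07], [-2.55, 2.55]. Speed limits (rad/s): [2.22, 2.22, 2.57, 3.14, 3.14, 3.14].

INTERFACE

Orientations are given as [roll, pitch, yaw] about the fixed x, y, z axes, in that order (R = Rz(yaw) Ry(pitch) Rx(roll)).
In Python, from cell import * gives the robot as it stands. The module is installed in compiled form; this text tells all that it offers.
- The arm moves only by the shell command python3 -m jog 'ROWS' [FORCE]. ROWS is JSON, a list of rows, each a list of 3 entries, a list of its own where there are three numbers: the finger opening in mm, from 0 to 94, then the shift along the tool's x, y, z in units of 50 mm (1.0 is 50 mm), then the turn about the tool's z in units of 180 degrees (1.0 is 180 degrees). In form: [[fingers, [dx, dy, dz], twist], ...]. A call has 1 to 20 rows; each row shifts and turns the commanded pose from where the row before left it, along the tool's axes as they then stand; what a row does not reach is not made up. A row lasts 1/10 s, in which the tool goes at most 50 mm and 8.59 degrees, less where a joint would pass 70% of its speed; a pose out of reach is approached as far as the arm can. A call with a number of a shift or a turn outside -1 to 1 is refused whole. A call with a gripper value outside its range is refused whole. The fingers move at their own pace and stop on an object; FORCE is the grip in N (left out, the last holds). Time passes only in rows, so rows that do not move let the fingers close. It gives the time, the measured TCP pose, the force, the opening and the grip force at its end, in the units of the state.
- read_state(): the state, without advancing time (a new reading comes with each control period).
- camera(name): name is "side" or "top"; returns the picture (384x512x3 uint8, red, green, blue); there is no depth.
- calibration(name): a dict with "mtx" (3x3 intrinsics, pixels), "cam_to_world" (4x4, takes a point from camera to world coordinates). Camera axes: x right, y down, z forward; pixel columns grow to the right and rows downward; lengths in mm; the calibration is good to about 2 mm. A picture is of the moment at which its call begins. calibration takes no time and is no camera call.
- sign_off(): hands the job in; it is judged then, once.
Trained networks look in the newest picture that a camera, given by its name, has taken for a name from the list of things; names that differ only in an ending like _2 or _b are one class to them, and where a whole thing is asked for, a point or a joint stands for the part that bears it (a point fixed in the world has none). Each returns a list of dicts, best first, with "conf" (0 to 1); they miss things now and then, are a little off and sometimes report something else, mostly with a low value. They report only what shows in the picture. A call takes as long as a camera call.
- regions_of(camera, query): "pixels" (384x512 bool, what is visible of it) and "rect" ([centre column, centre row, width, height] in pixels, round what is visible of it).
The state is a dict: "clock": time; "joints": joint angles; "qd": joint speeds; "effort": joint torques, N m; "eef_pos": TCP position; "eef_rot": TCP orientation; "wrist_force": force on the tool from outside, world axes, zero at the start; "moment": the same for the moment, N m; "finger_gap": finger opening in mm; "finger_force": force on a finger pad.
Only numpy, scipy, OpenCV 4.12 (cv2) and the standard library are available. Lean on these libraries where they do the work, as an engineer would, in place of code of your own. Each camera call takes 0.05 s, during which the arm holds its last target. There are 200 camera calls.

## Working session

There is one attempt and no reset: what is moved stays moved. The work goes in short steps, Python scripts to look and compute and a shell command to move; the robot and the scene stay as the last step left them, time stands still between calls to the robot, and variables do not carry over. Pictures are saved under pics/ and viewed, at most 10 in all, crops included, and the job is handed in when it is done.

```bash
mkdir -p pics; python3 - <<'E'
from cell import *
import cv2,numpy as np
s=read_state();print(s)
for c in("top","side"):
    im=camera(c);cv2.imwrite(f"pics/{c}0.png",cv2.cvtColor(im,cv2.COLOR_RGB2BGR));k=calibration(c)
    print(c,k["mtx"].tolist(),np.round(k["cam_to_world"],3).tolist())
    for q in("reader","drawer_pull","flap","grab_bar"):
        print(q,[(round(float(r["conf"]),2),np.round(r["rect"],1).tolist(),int(r["pixels"].sum())) for r in regions_of(c,q)[:2]])
E
```

```text
{'clock': 0.0, 'joints': array([ 1.26441157e+00,  3.00476795e-01,  1.52159535e+00, -2.70917990e-06,
        1.32068829e+00, -6.66174016e-02]), 'qd': array([ 0.00050417,  0.00090071,  0.00161044,  0.00058224, -0.00178022,
       -0.00133356]), 'effort': array([ 2.36655571e-03, -5.31807518e+01, -3.52739561e+01,  7.09346076e-02,
        2.43303092e-02, -9.79320271e-05]), 'eef_pos': array([130.55111388, 534.02977301, 223.67715567]), 'eef_rot': array([-3.14042728e+00, -7.51189729e-05,  2.90182593e+00]), 'wrist_force': array([ 0.03569875, -0.30935802,  0.75727673]), 'moment': array([0.02101455, 0.01156413, 0.00087868]), 'finger_force': 0.0, 'finger_gap': 94.03683859789692}
top [[369.03016370290635, 0.0, 254.20840576713823], [0.0, 369.03016370290635, 187.04074732415572], [0.0, 0.0, 1.0]] [[-0.01, -0.995, 0.099, 481.05], [-1.0, 0.012, 0.014, -2.766], [-0.015, -0.098, -0.995, 1286.924], [0.0, 0.0, 0.0, 1.0]]
reader [(0.66, [257.2, 185.7, 60.5, 73.7], 3537), (0.32, [259.3, 209.2, 55.2, 25.7], 867)]
drawer_pull [(0.58, [260.6, 208.8, 49.9, 21.5], 838)]
flap [(0.73, [254.8, 168.6, 56.5, 32.2], 1297)]
grab_bar [(0.79, [253.7, 171.3, 51.7, 34.6], 1253)]
side [[493.749460593815, 0.0, 257.9104434629102], [0.0, 493.749460593815, 186.87280193589868], [0.0, 0.0, 1.0]] [[0.96, -0.122, 0.253, 139.78], [-0.281, -0.425, 0.86, -1578.418], [0.003, -0.897, -0.442, 888.358], [0.0, 0.0, 0.0, 1.0]]
reader [(0.59, [262.9, 191.1, 65.5, 51.1], 2519)]
drawer_pull [(0.78, [240.1, 200.4, 24.3, 31.1], 510)]
flap [(0.9, [269.0, 178.3, 26.6, 21.0], 501)]
grab_bar [(0.74, [268.6, 177.1, 29.9, 20.5], 496)]
```

```bash
python3 - <<'E'
import cv2
t=cv2.imread("pics/top0.png")[120:270,160:360]
s=cv2.imread("pics/side0.png")[120:270,160:360]
cv2.imwrite("pics/t1.png",cv2.resize(t,(800,600),interpolation=cv2.INTER_CUBIC))
cv2.imwrite("pics/s1.png",cv2.resize(s,(800,600),interpolation=cv2.INTER_CUBIC))
E
```

```text
(no output)
```

View pics/t1.png

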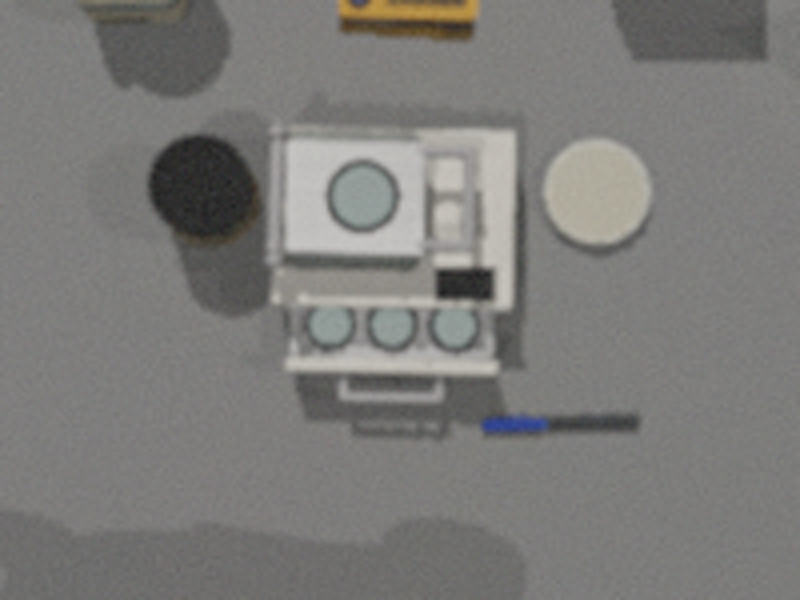

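View pics/s1.png

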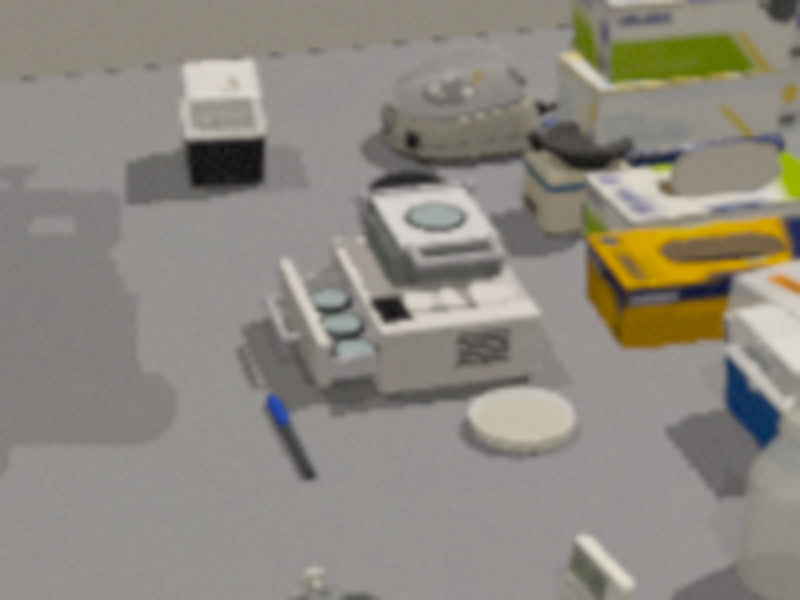

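View pics/top0.png

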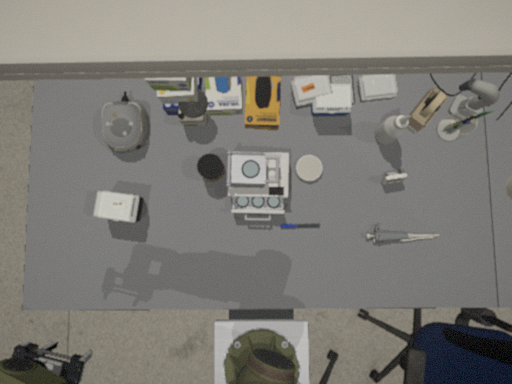

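The top view (4x crop) shows the reader with deck corners at (513,305) and (517,130), the pull at (340..443, 396) and the grab bar at u≈472, v 150..245. The drawer is open, and the marker lies in front at the right. The side crop agrees. I'll fit the pose to these points.

```bash
cat >fit.py <<'E'
from cell import *
import numpy as np
from scipy.optimize import least_squares
def proj(c,P):
    k=calibration(c);T=np.linalg.inv(k["cam_to_world"]);p=T[:3,:3]@P+T[:3,3];q=k["mtx"]@p;return q[:2]/q[2]
def W(p,l): 
    x,y,a=p[:3];c,s=np.cos(a),np.sin(a);return np.array([x+c*l[0]-s*l[1],y+s*l[0]+c*l[1],l[2]])
obs=[("top",(-75,-100,70),0,(513,305)),("top",(75,-100,70),0,(518,130)),("top",(-107,40,46),1,(340,396)),("top",(-107,-40,46),1,(443,396)),
("top",(-87,89,60),1,(288,369)),("top",(-87,-89,60),1,(498,371)),("top",(48,-60,117),0,(473,150)),("top",(-28,-60,117),0,(473,246)),
("side",(-75,-100,70),0,(380,335)),("side",(75,-100,70),0,(540,312)),("side",(-75,-100,0),0,(380,392)),("side",(-87,-89,60),1,(322,350)),("side",(-87,89,60),1,(284,260))]
def res(p):
    r=[]
    for c,l,d,uv in obs:
        l=np.array(l,float);l[0]-=d*p[3]
        r.append(proj(c,W(p,l))-((np.array(uv)+.5)/4-.5+np.array([160,120])))
    return np.array(r)
if __name__=="__main__":
    s=least_squares(lambda p:res(p).ravel(),[540,0,0,50],loss="soft_l1",x_scale=[10,10,.05,10])
    p=s.x;print(p);print(np.round(res(p),1).tolist())
    for l in((-107-p[3],0,42),(10,-60,112),(10,95,267)):print(l,W(p,l),np.hypot(*W(p,l)[:2]))
    np.save("p.npy",p)
E
python3 fit.py
python3 - <<'E'
from cell import *
import sys;sys.path.insert(0,'.')
from fit import *
camera("top")
k=calibration("top")
for q,z in(("marker",11),("agar_jar",88),("petri_dish",15)):
    r=regions_of("top",q)[0];m=np.argwhere(r["pixels"])
    M=k["cam_to_world"]
    def w(u,v):
        d=M[:3,:3]@np.linalg.inv(k["mtx"])@[u,v,1];t=(z-M[2,3])/d[2];return (M[:3,3]+t*d)[:2].round()
    c,rr,ww,h=r["rect"];print(q,r["conf"],w(c-ww/2,rr-h/2),w(c+ww/2,rr+h/2))
E
```

```text
[ 6.44754386e+02 -1.16696407e+00 -3.38531848e-02  3.98016751e+01]
[[0.7, 1.4], [0.1, 0.4], [1.2, -0.4], [-0.7, 0.1], [-0.5, -0.1], [0.6, 0.6], [-0.1, 0.6], [-0.6, 0.1], [0.8, -1.4], [1.2, -0.4], [0.7, 1.6], [0.3, -2.4], [-0.3, -1.2]]
(np.float64(-146.8016751489671), 0, 42) [498.0368233    3.80179097  42.        ] 498.0513336797843
(10, -60, 112) [652.71785355 -61.4710534  112.        ] 655.6060453849689
(10, 95, 267) [657.96409498  93.44013713 267.        ] 664.5658804928428
marker 0.55 [481. -80.] [ 465. -215.]Traceback (most recent call last):
  File "<stdin>", line 7, in <module>
IndexError: list index out of range
```

```bash
python3 -m jog '[[0,[0,0,0],-0.033],[0,[0,0,0],-0.033],[0,[-0.25,-0.37,0],0],[0,[-0.49,-0.74,0],0],[0,[-0.49,-0.74,0],0],[0,[-0.49,-0.74,0],0],[0,[-0.49,-0.74,0],0],[0,[-0.49,-0.74,0],0],[0,[-0.49,-0.74,0],0],[0,[-0.49,-0.74,0],0],[0,[-0.49,-0.74,0],0],[0,[-0.49,-0.74,0],0],[0,[-0.49,-0.74,0],0],[0,[-0.49,-0.74,0],0],[0,[-0.49,-0.74,0],0],[0,[-0.49,-0.74,0],0],[0,[-0.25,-0.37,0],0],[0,[0,0,0],0],[0,[0,0,0],0]]' 20; cat > st.py <<'E'
from cell import *
import numpy as np
from fit import W
s=read_state();p=np.load("p.npy")
t=s["eef_pos"];a=p[2];c,sn=np.cos(a),np.sin(a);dx,dy=t[0]-p[0],t[1]-p[1]
print("reader frame TCP",np.round([c*dx+sn*dy,-sn*dx+c*dy,t[2]],1),"world",np.round(t,1),"rot",np.round(s["eef_rot"],3),"F",np.round(s["wrist_force"],2),"gap",round(s["finger_gap"],1),"ff",round(s["finger_force"],1),"t",s["clock"],"q",np.round(s["joints"],2))
E
python3 st.py
```

```text
clock: 2.55
eef_pos: [456.9, 5.5, 224.1]
eef_rot: [3.141, -0.0, 3.108]
wrist_force: [-0.7, 0.2, 0.1]
finger_gap: 0.5
finger_force: 0.0
reader frame TCP [-188.     0.3  224.1] world [456.9   5.5 224.1] rot [ 3.141 -0.     3.108] F [-0.7   0.21  0.08] gap 0.5 ff 0.0 t 2.55 q [-0.07  0.09  1.77  0.    1.28 -1.61]
```

```bash
python3 -m jog '[[0,[0,0,0.5],0],[0,[0,0,0.9],0],[0,[0,0,0.9],0],[0,[0,0,0.8],0],[0,[0,0,0.46],0],[0,[0,0,0],0],[0,[-0.1,0,0],0],[0,[-0.2,0,0],0],[0,[-0.2,0,0],0],[0,[0,0,0],0]]'; python3 st.py
```

```text
clock: 3.55
eef_pos: [483.9, 4.5, 47.2]
eef_rot: [-3.142, 0.002, 3.109]
wrist_force: [-0.2, 0.2, 0.2]
finger_gap: 0.6
finger_force: 0.0
reader frame TCP [-160.9    0.3   47.2] world [483.9   4.5  47.2] rot [-3.142e+00  2.000e-03  3.109e+00] F [-0.24  0.24  0.19] gap 0.6 ff 0.0 t 3.55 q [-0.07  0.39  1.87 -0.    0.88 -1.6 ]
```

```bash
python3 - <<'E'
from cell import *
import cv2
o=[cv2.cvtColor(camera(c),cv2.COLOR_RGB2BGR)[130:250,205:305] for c in("top","side")]
cv2.imwrite("pics/b2.png",cv2.resize(cv2.hconcat(o),(800,480),interpolation=cv2.INTER_CUBIC))
E
```

```text
(no output)
```

View pics/b2.png

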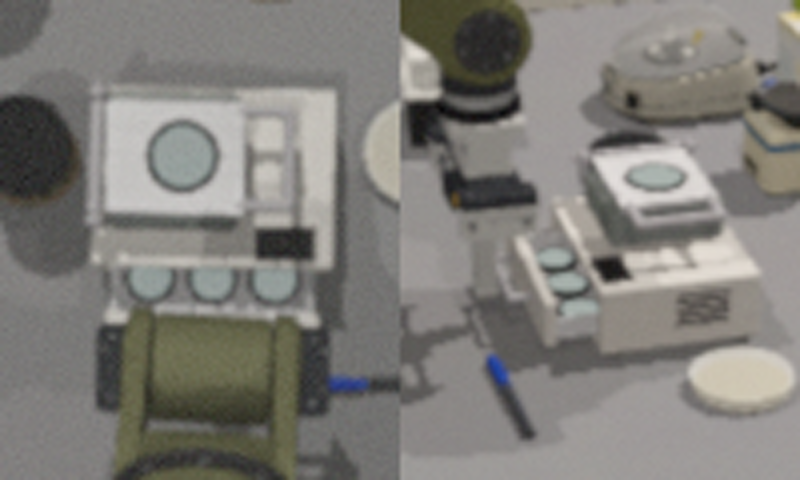

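The gripper stands just before the pull, clear of the marker and the optics block. Next I push.

```bash
python3 -m jog '[[0,[-0.1,0,0],0],[0,[-0.1,0,0],0],[0,[-0.1,0,0],0],[0,[-0.1,0,0],0],[0,[-0.1,0,0],0],[0,[-0.1,0,0],0],[0,[0,0,0],0]]'; python3 st.py
```

```text
clock: 4.35
eef_pos: [512.7, 3.5, 46.2]
eef_rot: [-3.142, 0.001, 3.109]
wrist_force: [-0.0, -0.6, 0.1]
finger_gap: 0.7
finger_force: 0.0
reader frame TCP [-132.1    0.2   46.2] world [512.7   3.5  46.2] rot [-3.142e+00  1.000e-03  3.109e+00] F [-0.02 -0.56  0.11] gap 0.7 ff 0.0 t 4.35 q [-0.06  0.44  1.78 -0.    0.91 -1.6 ]
```

```bash
for i in 1 2; do python3 -m jog '[[0,[-0.05,0,0],0],[0,[-0.05,0,0],0]]'|grep -E "pos|wrist"; done;  python3 -m jog '[[0,[-0.04,0,0],0]]'|grep -E "pos|wrist"
```

```text
eef_pos: [516.4, 3.5, 46.0]
wrist_force: [-8.0, -0.3, 5.0]
eef_pos: [521.8, 3.3, 46.1]
wrist_force: [-1.0, 0.5, 0.3]
eef_pos: [523.1, 3.2, 45.9]
wrist_force: [-18.9, -0.6, 13.3]
```

```bash
python3 - <<'E'
from cell import *
import cv2
o=[cv2.cvtColor(camera(c),cv2.COLOR_RGB2BGR)[130:250,205:305] for c in("top","side")]
cv2.imwrite("pics/b3.png",cv2.resize(cv2.hconcat(o),(800,480),interpolation=cv2.INTER_CUBIC))
E
python3 st.py
```

```text
reader frame TCP [-121.8    0.3   46. ] world [523.    3.3  46. ] rot [-3.142 -0.004  3.109] F [-11.1   -0.04   6.38] gap 0.6 ff 5.6 t 4.95 q [-0.06  0.47  1.75 -0.    0.93 -1.6 ]
```

View pics/b3.png

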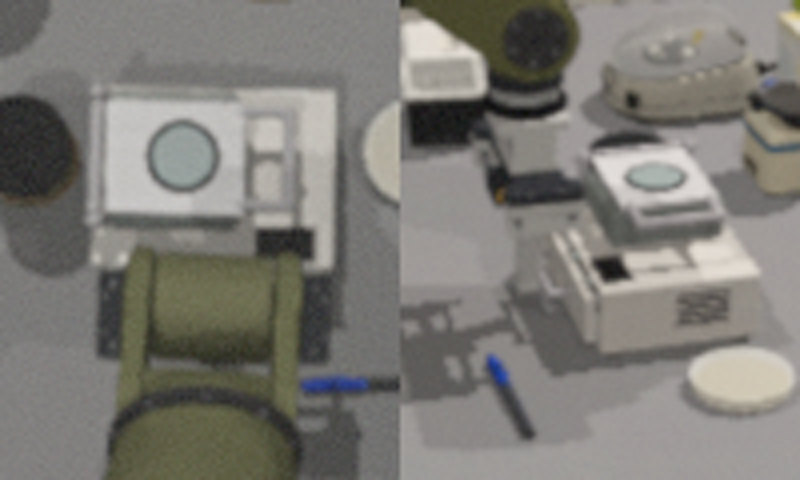

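The drawer looks flush. Force rose, dropped, then rose steeply, which fits the detent then the stop. I'll nudge once more to confirm, then back off.

```bash
python3 -m jog '[[0,[-0.03,0,0],0]]'|grep -E "pos|wrist"; python3 st.py; python3 -m jog '[[0,[0.1,0,0],0],[0,[0.3,0,0],0],[0,[0.6,0,0],0],[0,[0,0,-0.5],0],[0,[0,0,-0.9],0],[0,[0,0,-0.9],0],[0,[0,0,-0.9],0],[0,[0,0,-0.5],0],[0,[0,0,0],0]]'; python3 st.py
```

```text
eef_pos: [523.3, 3.2, 45.9]
wrist_force: [-26.8, 1.0, 18.5]
reader frame TCP [-121.6    0.3   45.9] world [523.3   3.2  45.9] rot [-3.142 -0.006  3.109] F [-26.76   1.05  18.49] gap 0.4 ff 13.8 t 5.05 q [-0.06  0.47  1.75 -0.    0.93 -1.6 ]
clock: 5.95
eef_pos: [477.0, 4.7, 235.0]
eef_rot: [-3.141, 0.007, 3.109]
wrist_force: [0.6, 0.2, -0.6]
finger_gap: 0.6
finger_force: 0.0
reader frame TCP [-1.678e+02  2.000e-01  2.350e+02] world [477.    4.7 235. ] rot [-3.141  0.007  3.109] F [ 0.61  0.2  -0.56] gap 0.6 ff 0.0 t 5.95 q [-0.07  0.12  1.71 -0.    1.3  -1.61]
```

```bash
python3 -c "
import numpy as np
p=np.load('p.npy');c=np.array([np.cos(p[2]),np.sin(p[2])]);p[:2]-=2.3*c;np.save('p.npy',p)"
python3 -m jog '[[28,[-0.35,-0.12,0],0],[28,[-0.7,-0.24,0],0],[28,[-0.7,-0.24,0],0],[28,[-0.7,-0.24,0],0],[28,[-0.7,-0.24,0],0],[28,[-0.36,-0.12,0],0],[28,[0,0,0.5],0],[28,[0,0,0.7],0],[28,[0,0,0.3],0],[28,[0,0,0],0],[28,[0,0,0],0]]' 15 >/dev/null; python3 st.py; python3 - <<'E'
from cell import *
import cv2
o=[cv2.cvtColor(camera(c),cv2.COLOR_RGB2BGR)[130:250,205:305] for c in("top","side")]
cv2.imwrite("pics/b4.png",cv2.resize(cv2.hconcat(o),(800,480),interpolation=cv2.INTER_CUBIC))
E
```

```text
reader frame TCP [  9.  -59.5 157.2] world [649.5 -60.9 157.2] rot [-3.141e+00  1.000e-03  3.109e+00] F [0.62 0.14 0.32] gap 27.8 ff 0.0 t 7.05 q [-0.15  0.58  1.28  0.    1.28 -1.69]
```

View pics/b4.png

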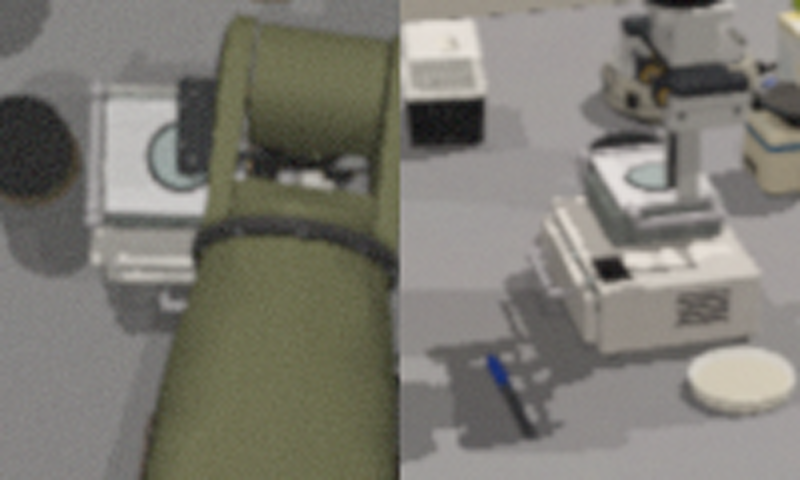

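The drawer is home and the gripper is above the middle of the bar. I'll lower it in stages, watching the force.

```bash
python3 -m jog '[[28,[-0.02,-0.01,0.2],0],[28,[0,0,0.2],0],[28,[0,0,0.12],0],[28,[0,0,0],0]]'>/dev/null; python3 st.py;  python3 -m jog '[[28,[0,0,0.12],0],[28,[0,0,0.12],0],[28,[0,0,0.06],0],[28,[0,0,0],0]]'>/dev/null; python3 st.py
```

```text
reader frame TCP [  9.1 -60.  128.8] world [649.6 -61.4 128.8] rot [ 3.141e+00 -2.000e-03  3.109e+00] F [-0.08 -0.7   1.24] gap 28.0 ff 0.0 t 7.55 q [-0.15  0.61  1.3  -0.    1.23 -1.69]
reader frame TCP [  9.5 -60.  114.7] world [649.9 -61.4 114.7] rot [ 3.142e+00 -1.000e-03  3.109e+00] F [-0.01  0.2  -0.75] gap 28.0 ff 0.0 t 7.95 q [-0.15  0.63  1.31 -0.    1.21 -1.69]
```

Clear so far. I'll close gently.

```bash
python3 -m jog '[[16,[0,0,0],0],[16,[0,0,0],0],[16,[0,0,0],0]]' 6 >/dev/null; python3 st.py; python3 -m jog '[[4,[0,0,0],0],[4,[0,0,0],0],[4,[0,0,0],0],[4,[0,0,0],0]]' 6 >/dev/null; python3 st.py
```

```text
reader frame TCP [  9.8 -59.8 115.5] world [650.2 -61.2 115.5] rot [3.141 0.    3.109] F [0.14 2.26 0.32] gap 16.3 ff 0.9 t 8.25 q [-0.15  0.63  1.31  0.    1.21 -1.69]
reader frame TCP [  9.8 -58.1 115.5] world [650.3 -59.5 115.5] rot [3.139 0.    3.11 ] F [ 0.15 12.12  1.41] gap 11.9 ff 6.0 t 8.65 q [-0.15  0.63  1.31  0.    1.21 -1.69]
```

```bash
python3 -m jog '[[4,[0,0.03,0],0],[4,[0,0.03,0],0],[4,[0,0,0],0],[4,[0,0,0],0]]' 6 >/dev/null; python3 st.py
```

```text
reader frame TCP [  9.8 -56.8 115.5] world [650.3 -58.2 115.5] rot [3.141 0.    3.109] F [0.32 4.97 2.16] gap 9.7 ff 6.0 t 9.05 q [-0.15  0.63  1.31  0.    1.21 -1.68]
```

```bash
python3 -m jog '[[4,[0,0.015,0],0],[4,[0,0,0],0],[4,[0,0,0],0]]' 15 >/dev/null; python3 st.py; python3 -m jog '[[4,[0,0.003,-0.13],0],[4,[0,0.009,-0.14],0],[4,[0,0.035,-0.268],0],[4,[0,0.059,-0.264],0],[4,[0,0.081,-0.258],0],[4,[0,0.05,-0.127],0],[4,[0,0.053,-0.123],0],[4,[0,0,0],0],[4,[0,0,0],0]]' >/dev/null; python3 st.py
```

```text
reader frame TCP [  9.8 -56.7 115.5] world [650.3 -58.  115.5] rot [-3.141  0.     3.109] F [ 0.81 -1.05  3.36] gap 9.4 ff 15.0 t 9.35 q [-0.14  0.63  1.31 -0.    1.21 -1.68]
reader frame TCP [  9.7 -42.8 181.4] world [650.7 -44.2 181.4] rot [-3.140e+00  1.000e-03  3.109e+00] F [ 1.14 -8.42  2.43] gap 9.7 ff 15.0 t 10.25 q [-0.12  0.56  1.25 -0.    1.33 -1.66]
```

```bash
python3 -m jog '[[4,[0,0.062,-0.121],0],[4,[0,0.063,-0.119],0],[4,[0,0.145,-0.228],0],[4,[0,0.165,-0.2145],0],[4,[0,0.183,-0.199],0],[4,[0,0.199,-0.183],0],[4,[0,0.107,-0.083],0],[4,[0,0.107,-0.082],0],[4,[0,0,0],0],[4,[0,0,0],0]]' >/dev/null; python3 st.py
```

```text
reader frame TCP [  9.8   8.3 244.9] world [652.6   6.9 244.9] rot [-3.139e+00  3.000e-03  3.108e+00] F [ -2.23 -12.3   14.39] gap 9.5 ff 15.0 t 11.25 q [-0.04  0.52  1.17 -0.    1.45 -1.58]
```

```bash
python3 -m jog '[[4,[0,0,-0.05],0],[4,[0,0.114,-0.073],0],[4,[0,0.114,-0.072],0],[4,[0,0.240,-0.125],0],[4,[0,0.250,-0.103],0],[4,[0,0.13,-0.042],0],[4,[0,0.128,-0.039],0],[4,[0,0,0],0],[4,[0,0,0],0]]' >/dev/null; python3 st.py
```

```text
reader frame TCP [  9.5  58.9 267.6] world [653.9  57.4 267.6] rot [3.141 0.    3.11 ] F [ 1.13 -1.37  5.33] gap 9.2 ff 15.0 t 12.15 q [ 0.03  0.52  1.11  0.    1.51 -1.51]
```

```bash
python3 -m jog '[[4,[0,0.13,-0.031],0],[4,[0,0.13,-0.027],0],[4,[0,0.13,-0.02],0],[4,[0,0.13,-0.014],0],[4,[0,0.13,-0.008],0],[4,[0,0.08,-0.002],0],[4,[0,0.04,0],0],[4,[0,0,0],0],[4,[0,0,0],0]]' >/dev/null; python3 st.py;  python3 - <<'E'
from cell import *
import cv2
o=[cv2.cvtColor(camera(c),cv2.COLOR_RGB2BGR)[130:250,205:305] for c in("top","side")]
cv2.imwrite("pics/b5.png",cv2.resize(cv2.hconcat(o),(800,480),interpolation=cv2.INTER_CUBIC))
E
```

```text
reader frame TCP [  9.4  96.9 272.3] world [655.1  95.5 272.3] rot [-3.142e+00 -1.000e-03  3.109e+00] F [0.67 0.11 0.1 ] gap 9.4 ff 15.0 t 13.05 q [ 0.09  0.53  1.08  0.    1.52 -1.45]
```

View pics/b5.png

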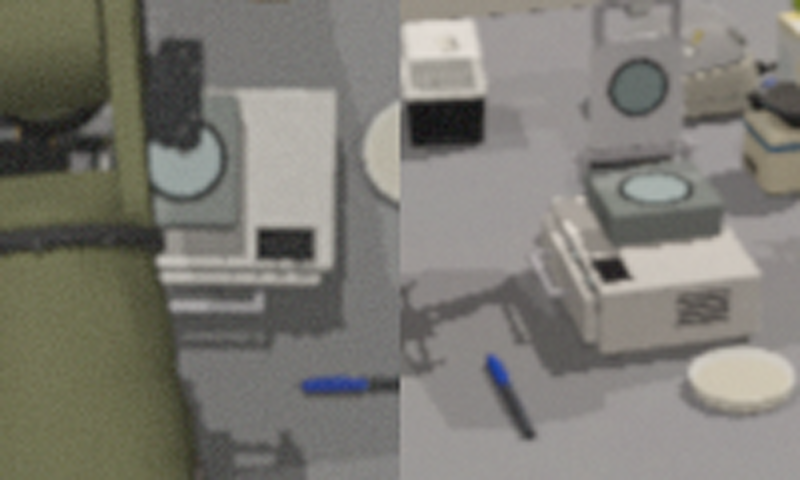

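The flap stands upright and gripped, and the bystanders are untouched. The bar has moved 153.6 mm in y from the shut position and needs 155, so I'll trim.

```bash
python3 -m jog '[[4,[0,0.014,0],0],[4,[0,0.014,0],0],[4,[0,0,0],0],[4,[0,0,0],0],[4,[0,0,0],0]]' >/dev/null; python3 st.py; python3 st.py
```

```text
reader frame TCP [  9.4  98.5 272.4] world [655.1  97.  272.4] rot [-3.142 -0.     3.109] F [-0.32 -0.34 -1.84] gap 9.5 ff 15.0 t 13.65 q [ 0.09  0.54  1.08  0.    1.52 -1.45]
reader frame TCP [  9.4  98.5 272.4] world [655.1  97.  272.4] rot [-3.142 -0.     3.109] F [-0.32 -0.34 -1.84] gap 9.5 ff 15.0 t 13.65 q [ 0.09  0.54  1.08  0.    1.52 -1.45]
```

```bash
python3 -c "
from fit import *
p=np.load('p.npy')
for d in (0,4,10): print(d,proj('top',W(p,(-107-d,-30,46))), 'seen row',130+303/4)"
```

```text
0 [266.96319165 207.50283215] seen row 205.75
4 [266.93901297 208.69433681] seen row 205.75
10 [266.90271621 210.48300942] seen row 205.75
```

The drawer is confirmed home, so I'm handing the job in.

```bash
python3 -c "
from cell import *
print(sign_off())"
```

```text
the job is handed in; nothing more can be done
None
```

The drawer is fully home in its detent, the flap is held upright at its balance point (about 1.57 rad) by the middle of its grab bar, and the job was handed in at about 14 s; nothing around the reader was seen to move.

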